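# Open the filter box: press the snap tab, push the cover off

## Robot

A 6-joint arm with a two-finger parallel gripper is mounted at the origin on the work surface. World frame = base frame: x ahead of the robot, y to its left, z up, the work surface at z = 0. Lengths are in m, angles in degrees, forces in N, time in s.
With the tool pointing down it reaches from about 0.275 to 0.725 m from the base axis. Payload 15.9 kg.
Tool frame: the origin (TCP) lies midway between the tips of the shut fingers; the grasp point (between the pads) lies 19 mm behind it; z points along the fingers, x is the direction in which the jaws open and shut, and the axes are right-handed (so a half turn about z gives the same grasp; the last joint's range is limited). The gripper opens to 85 mm and grips with 20 to 120 N. Pads are 22 mm wide; open, the fingers measure 114 mm over their backs; the gripper's body (76 mm by 85 mm) begins 54 mm behind the grasp point. The pads swing forward as they close: fully open they stand 13 mm farther back than shut.
Start: joints at [-65.432, 12.198, -1.971, 75.831, 0, 90], TCP at [0.208, -0.455, 0.231] pointing down, gripper open.
Joint ranges: [-170.91, 170.91], [-42.67, 98.43], [-65.05, 77.54], [-120.47, 116.71], [-90, 82.35], [-180, 180]. Speed limits (degrees/s): [108.29, 108.29, 136.94, 147.25, 180, 180].

## Interface

Orientations are given as [roll, pitch, yaw] about the fixed x, y, z axes, in that order (R = Rz(yaw) Ry(pitch) Rx(roll)).
In Python, from cell import env gives the robot as it stands. The module is installed in compiled form; this text tells all that it offers. Calls block until the motion is done:
- env.goto(position, orientation): joint-space move of the TCP to a pose.
- env.move_straight(position, frame=None, feed=0.15): straight line of the TCP; frame=None keeps the orientation; feed is the mean speed in m/s.
- env.movej(angles): joint-space move.
- env.move_gripper(opening, grip_force=None): finger opening in m; grip_force is the grip in N (None keeps the last); returns when the fingers have stopped.
- env.hold(seconds).
- env.ik(position, orientation): joint angles nearest the present ones, or None.
- env.get_image(name): name is "side" or "top" or "wrist"; returns (picture, depth): 384x512x3 uint8, blue, green, red; 384x512 float32, m along the optical axis (not along the pixel's ray), 0 where there is no reading.
- env.get_calibration(name): a dict with "intrinsics" (3x3 intrinsics, pixels), "R" (3x3) and "t" (3): a world point X has camera coordinates R X + t; the wrist camera has in their place "hand_eye" (4x4, takes a point from camera to tool coordinates, whose origin is the TCP and whose axes are the tool frame's). Camera axes: x right, y down, z forward; pixel columns grow to the right and rows downward; lengths in m; the calibration is good to about 2 mm. A picture is of the moment at which its call begins: read the wrist's pose just before it. get_calibration takes no time and is no camera call.
A pose or a line that the arm cannot do raises env.Unreachable and nothing moves.
- env.job_done(): hands the job in, once; it reports no verdict.
Trained networks look in the newest picture that a camera, given by its name, has taken for a name from the list of things; names that differ only in an ending like _2 or _b are one class to them, and where a whole thing is asked for, a point or a joint stands for the part that bears it (a point fixed in the world has none). Each returns a list of dicts, best first, with "conf" (0 to 1); they miss things now and then, are a little off and sometimes report something else, mostly with a low value. They report only what shows in the picture. A call takes as long as a camera call. They do not tell look-alikes from the thing itself.
- env.recognise(camera, target): "pixel" ([column, row] in pixels, amid what is visible of it).
- env.silhouettes(camera, target): "mask" (384x512 bool, what is visible of it) and "pixel" ([column, row] in pixels, amid what is visible of it).
- env.landmark_of(camera, target): "pixel" ([column, row] in pixels: a listed point, or the origin of a listed thing).
Readings, each from a call of its own:
- env.read_time_s(): time.
- env.read_q(): joint angles.
- env.read_qd(): joint speeds.
- env.read_joint_efforts(): joint torques, N m.
- env.read_ee_pos(): TCP position.
- env.read_tcp_rot(): TCP orientation.
- env.read_contact_force(): force on the tool from outside, world axes, zero at the start.
- env.read_ft_torque(): the same for the moment, N m.
- env.read_width(): finger opening in m.
Only numpy, scipy, OpenCV 4.12 (cv2) and the standard library are available. Lean on these libraries where they do the work, as an engineer would, in place of code of your own. Each camera call takes 0.05 s, during which the arm holds its last target.

## Task

Press the orange snap tab of the filter box fully in, until it is flush with the ledge around it, then push the released black cover (it has a yellow rib to push on) along the guides, off its seat, until it lies flat on the ledge beside the filter chamber and the chamber is fully open. Only press and push with the fingertips, without lifting the cover, and leave the jar, the injector, the brass collar and the dial gauge standing where they are.

Things in the scene. Friction and masses are not known exactly. Their poses are not given: they have to be found in the camera images.
- filter_box: Grey box fixed to the bench, 238 mm long (x) by 96 wide (y), 66 high; yaw varies widely. Origin: on the bench under the seat's centre, z up, +x = the way the cover slides off. The seat (rim of the filter chamber) is 60 mm high, x -50 to +42 mm. Guides 66 mm high, 73 mm apart inside, run along both sides; a back stop 66 mm high spans x -50 to -42 mm.
- ledge (a point): Centre of the ledge where the cover is to lie, at filter box x = 108.5 mm, y = 0, 56 mm above the bench (4 mm below the seat). The ledge runs from x = 42 to 175 mm between the guides and ends at a lip 66 mm high (x 175 to 184 mm).
- cover: Loose black plate 80 mm long (x) by 70 wide (y) by 8 thick, about 0.15 kg, on the seat between the guides, axes along the filter box's. Origin: centre of its underside, at the start 60 mm above the bench over the box's origin. Slides along the box's +x once the tab is in; after 83 mm or more it has dropped onto the ledge, after 135 mm it meets the end lip; 105 mm is a good aim.
- cover_rib (a point): Centre of the top edge of the cover's yellow push rib: 8 mm thick (cover x), 50 mm wide (y), standing 16 mm above the cover's top, at cover x = -12 mm, 24 mm above the cover's underside. Behind it (-x) the cover's top is a flat step 24 mm deep, room for a fingertip.
- tab (a joint): Travel of the snap tab: 0 m standing up (starts 0 to 2 mm), grows as it is pressed down, 0.014 m fully in, flush with the ledge (the cover is freed at 10 mm; fully in counts from 11.5 mm). It takes about 4 N to move, then stops hard, and stays where it is pressed: it does not spring back.
- tab_top (a point): Centre of the top face of the orange snap tab, 36 mm (filter box x) by 32 mm (y), at filter box x = 63 mm, y = 0; 70 mm above the bench when up, 56 mm when fully in. Its nearer edge is 5 mm from the cover's front edge. Pressed straight down; the point moves with it.
- jar: Bystander: small closed jar with a blue cap, 54 mm diameter, 85 mm high, loose, upright; origin at the centre of its underside.
- injector: Bystander: steel injector upright in a round aluminium foot, foot 52 mm diameter, 100 mm high overall, loose; origin at the centre of its underside.
- collar: Bystander: brass collar lying flat, 48 mm outer diameter, 30 mm high, loose; origin at the centre of its underside.
- gauge: Bystander: dial gauge with a white face on a dark steel foot 45 by 50 mm, 96 mm high overall, loose; origin at the centre of its underside.
Mind the look-alikes: they are no part of the job. Leave any turquoise or white look-alike of the cover alone.

How it is judged (in metres and radians):
On the way, in this order (a step that is already met when the one before it is completed fails the run):
1. the snap tab is pressed fully in while the cover is still on its seat (value of joint tab above 0.0115 m and x of cover in the frame of filter_box below 0.008 m and z of cover in the frame of filter_box above 0.0585 m), for 0.1 s.
2. the cover has slid off its seat onto the ledge (x of cover in the frame of filter_box between 0.083 and 0.138 m and z of cover in the frame of filter_box between 0.053 and 0.0575 m and angle between cover's own z axis and vertical below 0.06 rad), for 0.2 s.
At the end, for the whole second after the job is handed in: The tab is in (11.5 mm or more of its 14 mm); the cover lies at rest flat on the ledge (tilt under 0.06 rad, underside within 1.5 mm of the ledge's height at its middle), 83 to 138 mm from its seat's centre along the slide; the bystanders stand within 20 mm of where they were (all of step 2 and value of joint tab above 0.0115 m and linear speed of cover below 0.01 m/s and distance of each of jar, injector, collar, gauge from where it was at the start of the episode below 0.02 m and angle between each of jar, injector, collar, gauge's own z axis and vertical below 0.3 rad); the robot touches nothing.
It fails at once if the cover is lifted (more than 8 mm above its seat) (z of cover in the frame of filter_box above 0.068 m).
It fails at once if the cover is tipped up (angle between cover's own z axis and vertical above 0.25 rad).
It fails at once if a bystander is shifted by more than 20 mm or tipped (not (distance of jar from where it was at the start of the episode below 0.02 m) or not (distance of injector from where it was at the start of the episode below 0.02 m) or not (distance of collar from where it was at the start of the episode below 0.02 m) or not (distance of gauge from where it was at the start of the episode below 0.02 m) or not (angle between jar's own z axis and vertical below 0.3 rad) or not (angle between injector's own z axis and vertical below 0.3 rad) or not (angle between collar's own z axis and vertical below 0.3 rad) or not (angle between gauge's own z axis and vertical below 0.3 rad)).
It also fails if it takes over 35 s, if anything falls off the work surface, if the arm or the gripper's body presses on something with over 40 N, if the wrist force passes 120 N, or if a joint passes its speed limit or range.

## Working session

There is one attempt and no reset: what is moved stays moved. The work goes in short steps, each a Python script; the robot and the scene stay as the last script left them, time stands still between calls to the robot, and variables do not carry over. Pictures are saved under pics/ and viewed, and the job is handed in when it is done.

```bash
mkdir -p pics; ls; python3 - <<'E'
from cell import env
import cv2,numpy as np
for n in("top","side","wrist"):
    im,d=env.get_image(n); cv2.imwrite(f"pics/a_{n}.png",im); np.savez(f"a_{n}.npz",im=im,d=d)
    c=env.get_calibration(n); print(n,{k:np.round(v,4).tolist() for k,v in c.items()})
    for t in("filter_box","cover","cover_rib","tab_top","ledge","jar","injector","collar","gauge"):
        try: print(t,[(np.round(r["pixel"]).tolist(),round(r["conf"],2)) for r in env.landmark_of(n,t)][:3])
        except Exception as e: print(t,e)
print(env.read_time_s(),env.read_ee_pos(),env.read_tcp_rot(),env.read_contact_force())
E
```

```text
pics
top {'intrinsics': [[421.8806, 0.0, 255.6169], [0.0, 421.8806, 192.5437], [0.0, 0.0, 1.0]], 'R': [[-0.009, -0.9999, 0.0053], [-0.9982, 0.0087, -0.0599], [0.0598, -0.0058, -0.9982]], 't': [0.0038, 0.5252, 0.7327]}
filter_box []
cover [([366.0, 208.0], 0.64), ([236.0, 292.0], 0.64), ([278.0, 172.0], 0.58)]
cover_rib [([361.0, 209.0], 0.94), ([231.0, 286.0], 0.71), ([283.0, 179.0], 0.65)]
tab_top [([248.0, 146.0], 0.89)]
ledge [([230.0, 131.0], 0.79)]
jar [([184.0, 172.0], 0.75)]
injector [([316.0, 134.0], 0.82)]
collar [([261.0, 87.0], 0.61)]
gauge [([234.0, 225.0], 0.56)]
side {'intrinsics': [[413.9007, 0.0, 250.0412], [0.0, 413.9007, 196.2484], [0.0, 0.0, 1.0]], 'R': [[-0.9569, -0.2903, 0.0021], [-0.1738, 0.5671, -0.8051], [0.2325, -0.7708, -0.5932]], 't': [0.4959, 0.1616, 0.7422]}
filter_box [([235.0, 217.0], 0.76)]
cover [([281.0, 180.0], 0.63), ([239.0, 191.0], 0.56)]
cover_rib [([283.0, 180.0], 0.68), ([327.0, 255.0], 0.61), ([243.0, 183.0], 0.55)]
tab_top [([211.0, 201.0], 0.7)]
ledge [([190.0, 210.0], 0.94)]
jar [([205.0, 269.0], 0.97)]
injector [([220.0, 192.0], 0.76)]
collar [([165.0, 212.0], 0.56)]
gauge [([270.0, 246.0], 0.83)]
wrist {'intrinsics': [[330.9987, 0.0, 252.1823], [0.0, 330.9987, 194.9848], [0.0, 0.0, 1.0]], 'hand_eye': [[1.0, -0.0019, -0.0008, 0.0009], [0.002, 0.9588, 0.2842, -0.0733], [0.0002, -0.2842, 0.9588, -0.1423], [0.0, 0.0, 0.0, 1.0]]}
filter_box []
cover []
cover_rib []
tab_top []
ledge []
jar []
injector []
collar []
gauge []
1.5 [ 0.20788991 -0.45473466  0.23130855] [-1.79999969e+02 -1.68162279e-03 -6.54309524e+01] [-0.80034651 -0.0366375   0.30012122]
```

View pics/a_top.png

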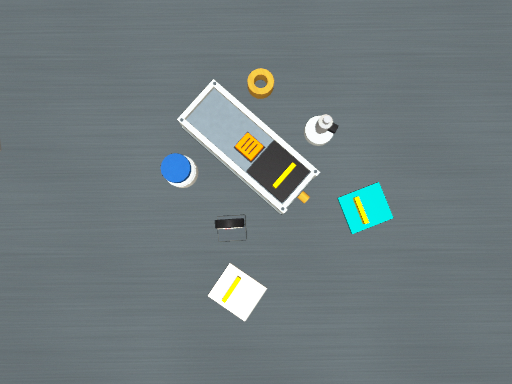

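View pics/a_side.png

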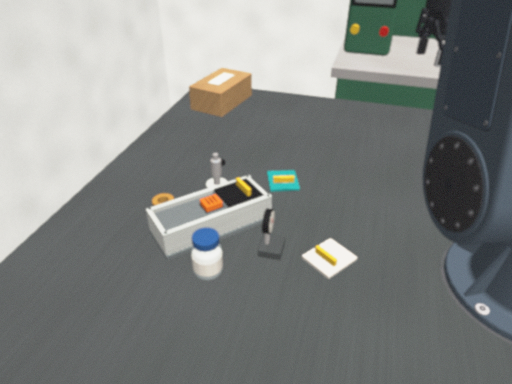

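The top view shows the black cover at about (278,172) with its rib at (285,176), the tab at (248,146), and the box's open end toward the upper left. The turquoise and white plates are look-alikes. Next I'll measure the poses.

```bash
cat > h.py <<'E'
import numpy as np,cv2
from cell import env
def pts(name,im,d):
    c=env.get_calibration(name);K=c["intrinsics"];v,u=np.mgrid[:384,:512]
    X=np.stack([(u-K[0,2])/K[0,0]*d,(v-K[1,2])/K[1,1]*d,d],-1)
    return (X-c["t"])@c["R"]
def onz(name,px,z):
    c=env.get_calibration(name);r=c["R"].T@np.linalg.inv(c["intrinsics"])@[px[0],px[1],1];o=-c["R"].T@c["t"]
    return o+r*(z-o[2])/r[2]
E
python3 - <<'E'
from h import *
a=np.load("a_top.npz");im,d=a["im"],a["d"];P=pts("top",im,d)
hsv=cv2.cvtColor(im,cv2.COLOR_BGR2HSV).astype(int)
big=cv2.resize(im[60:260,140:400],None,fx=3,fy=3,interpolation=cv2.INTER_CUBIC);cv2.imwrite("pics/crop.png",big)
H,S,V=hsv[...,0],hsv[...,1],hsv[...,2]
v,u=np.mgrid[:384,:512]
def show(n,m):
    p=P[m];print(n,m.sum(),np.round(np.median(p,0),4),"uv",u[m].mean(),v[m].mean(),"z",np.percentile(p[:,2],[5,50,95]).round(4)); return p
reg=(u>170)&(u<330)&(v>75)&(v<218)
show("rib",reg&(H>25)&(H<33)&(S>150)&(u>265)&(v>155))
m=reg&(H>8)&(H<24)&(S>150)&(abs(u-248)<25)&(abs(v-146)<22); show("tab",m)
# box top: z 0.06-0.075 whitish
m=reg&(abs(P[...,2]-0.066)<0.006)&(S<40)&(V>140)
p=show("guide",m); 
r=cv2.minAreaRect(p[:,:2].astype(np.float32));print(r)
m2=reg&(P[...,2]>0.045)&(P[...,2]<0.08)&(u>177)&~((u<205)&(v>150))
mm=cv2.morphologyEx(m2.astype(np.uint8),cv2.MORPH_OPEN,np.ones((3,3)))
n,l,s,c=cv2.connectedComponentsWithStats(mm);k=1+s[1:,4].argmax()
px=np.argwhere(l==k)[:,::-1].astype(np.float32)
b=cv2.boxPoints(cv2.minAreaRect(px));print(b)
print([onz("top",q,.066).round(4) for q in b])
show("bench",(u<100)&(v>100)&(v<300))
for t,z in(("cover_rib",.084),("tab_top",.07),("ledge",.056),("jar",0),("injector",0),("collar",0),("gauge",0)):
  for cam in("top","side"):
    for q in env.landmark_of(cam,t)[:4]: print(t,cam,round(q["conf"],2),onz(cam,q["pixel"],z).round(4))
E
```

```text
rib 150 [ 0.549  -0.0465  0.0853] uv 283.74 175.02666666666667 z [0.0783 0.0853 0.0872]
tab 374 [0.5994 0.0098 0.0704] uv 248.9625668449198 145.58021390374333 z [0.0626 0.0704 0.0727]
guide 2322 [0.6007 0.0135 0.067 ] uv 245.91171403962102 145.38242894056847 z [0.0617 0.067  0.0692]
((0.6007180213928223, 0.012071698904037476), (0.2520946264266968, 0.18508793413639069), 74.08033752441406)
[[175.52214  119.831856]
 [212.38054   77.707954]
 [319.63715  171.55753 ]
 [282.77875  213.68143 ]]
[array([0.645 , 0.1321, 0.066 ]), array([0.7162, 0.0703, 0.066 ]), array([ 0.5562, -0.1072,  0.066 ]), array([ 0.4868, -0.0451,  0.066 ])]
bench 19900 [0.5149 0.3701 0.0012] uv 49.5 200.0 z [-0.0009  0.0012  0.0034]
cover_rib top 0.94 [ 0.4931 -0.1706  0.084 ]
cover_rib top 0.71 [0.3726 0.0405 0.084 ]
cover_rib top 0.65 [ 0.5431 -0.0451  0.084 ]
cover_rib side 0.68 [ 0.4714 -0.0795  0.084 ]
cover_rib side 0.61 [0.35   0.1131 0.084 ]
cover_rib side 0.55 [ 0.5472 -0.0447  0.084 ]
tab_top top 0.89 [0.5992 0.0112 0.07  ]
tab_top side 0.7 [0.595  0.0139 0.07  ]
ledge top 0.79 [0.6282 0.0417 0.056 ]
ledge side 0.94 [0.6327 0.0353 0.056 ]
jar top 0.75 [0.5652 0.1279 0.    ]
jar side 0.97 [0.5667 0.1289 0.    ]
injector top 0.82 [ 0.6318 -0.1125  0.    ]
injector side 0.76 [ 0.6248 -0.111   0.    ]
collar top 0.61 [ 0.7203 -0.013   0.    ]
collar side 0.56 [ 0.7166 -0.0048  0.    ]
gauge top 0.56 [0.4677 0.0389 0.    ]
gauge side 0.83 [0.4662 0.0323 0.    ]
```

View pics/crop.png

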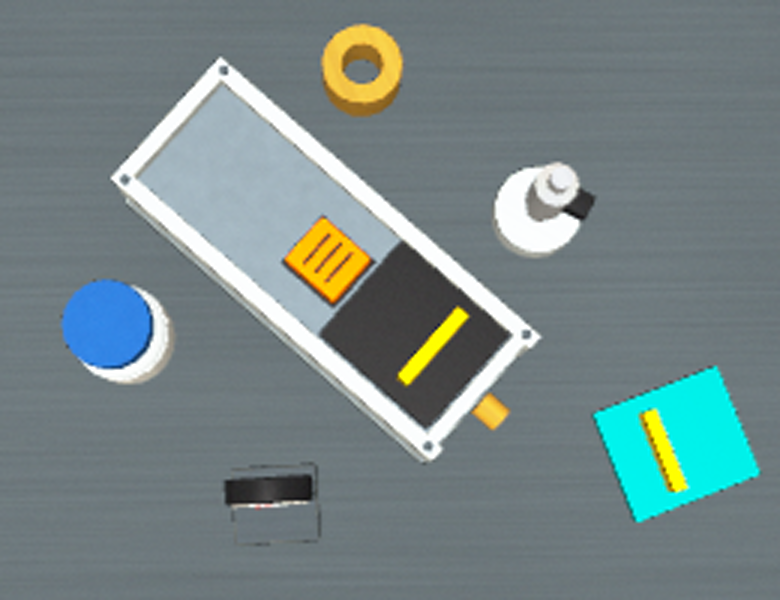

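```bash
cat >> h.py <<'E'
def dot(x,y): return onz("top",(140+(x+.5)/3-.5,60+(y+.5)/3-.5),.066)
D=[dot(224,70),dot(124,179),dot(427,447),dot(527,334)]
C=np.mean(D,0)[:2]; e=(D[0]+D[1]-D[2]-D[3])[:2]; TH=np.arctan2(e[1],e[0])
ux=np.array([np.cos(TH),np.sin(TH)]);uy=np.array([-ux[1],ux[0]])
O=C-0.065*ux
def B(x,y,z): return np.r_[O+x*ux+y*uy,z]
def inB(p): q=np.asarray(p)[:2]-O; return q@ux,q@uy
YAW=np.degrees(TH)-90
ORI=[180,0,YAW]
E
python3 - <<'E'
from h import *
print(np.degrees(TH),O,C,np.linalg.norm(e)/2)
print("tab",inB([.5994,.0098]),inB([.5992,.0112]),"rib",inB([.549,-.0465]),inB([.5431,-.0451]),"ledge",inB([.6282,.0417]))
for n,p in dict(jar=[.565,.128],inj=[.63,-.112],collar=[.72,-.01],gauge=[.467,.036]).items(): print(n,np.round(inB(p),3))
for yaw in(YAW,YAW+180):
  for x,z in((.065,.055),(.065,.2),(-.03,.073),(.08,.073)): print(yaw,x,z,env.ik(B(x,0,z),[180,0,yaw]))
E
```

```text
48.01462911999039 [ 0.55780908 -0.03682243] [0.60129023 0.01149309] 0.2246953620094208
tab (np.float64(0.06247705007953277), np.float64(0.0002724644205641762)) (np.float64(0.06338390381856956), np.float64(0.0013576447263175626)) rib (np.float64(-0.013086239239532386), np.float64(7.420377582024131e-05)) (np.float64(-0.015992348289200292), np.float64(0.005396283274610021)) ledge (np.float64(0.10545431544313964), np.float64(0.00020418656095576835))
jar [0.127 0.105]
inj [-0.008 -0.104]
collar [ 0.128 -0.103]
gauge [-0.007  0.116]
-41.98537088000961 0.065 0.055 [  1.09502048  28.99333648  -3.98115776  57.02550575   0.
 133.08039136]
-41.98537088000961 0.065 0.2 [  1.09502048  24.80670609  11.00733178  76.20062569   0.
 133.08039136]
-41.98537088000961 -0.03 0.073 [ -6.27418309  21.61748525 -12.73062075  55.65189399   0.
 125.71118779]
-41.98537088000961 0.08 0.073 [  2.12120665  29.33686437  -0.62887962  60.03425601   0.
 134.10657753]
138.0146291199904 0.065 0.055 [  1.09502048  28.99333648  -3.98115776  57.02550575   0.
 -46.91960864]
138.0146291199904 0.065 0.2 [  1.09502048  24.80670609  11.00733178  76.20062569   0.
 -46.91960864]
138.0146291199904 -0.03 0.073 [ -6.27418309  21.61748525 -12.73062075  55.65189399   0.
 -54.28881221]
138.0146291199904 0.08 0.073 [  2.12120665  29.33686437  -0.62887962  60.03425601   0.
 -45.89342247]
```

Tab, rib and ledge all agree with the stated geometry to 1–3 mm, except one network rib estimate that is 5 mm off in y. The box yaw is 48.0°. I'll close the gripper and go above the tab.

```bash
python3 - <<'E'
from h import *
env.move_gripper(0.0)
env.goto(B(.065,0,.17),ORI)
print(env.read_time_s(),inB(env.read_ee_pos()),env.read_ee_pos(),env.read_contact_force(),env.read_width())
im,d=env.get_image("wrist");cv2.imwrite("pics/w1.png",im)
im,d=env.get_image("side");cv2.imwrite("pics/s1.png",im[120:320,80:400])
E
```

```text
5.1583 (np.float64(0.06427640494133369), np.float64(-0.0006086277743375172)) [0.60125859 0.01054809 0.17017495] [ 0.12865715 -0.26939537 -0.628703  ] 0.00022597700767960075
```

View pics/w1.png

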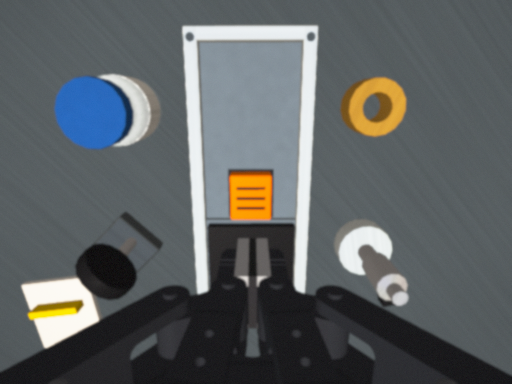

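View pics/s1.png

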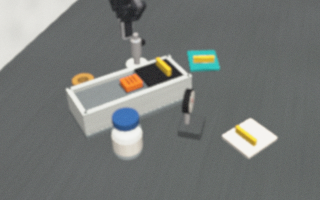

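The wrist view shows the box square to the tool. The tab is at (251,195), in line with the fingertips at column 252. Now I'll press it.

```bash
python3 - <<'E'
from h import *
env.move_straight(B(.066,0,.076),feed=.1)
f0=env.read_contact_force();print("f0",f0)
z=.074
while z>.052:
    env.move_straight(B(.066,0,z),feed=.03)
    f=env.read_contact_force()[2]-f0[2];p=env.read_ee_pos();print(round(z,4),round(p[2],4),round(f,2))
    if f>18: break
    z-=.0015
env.hold(.2); print(env.read_ee_pos(),env.read_contact_force(),env.read_time_s())
env.move_straight(B(.066,0,.12),feed=.15)
im,d=env.get_image("top");cv2.imwrite("pics/t2.png",cv2.resize(im[60:260,140:400],None,fx=3,fy=3))
np.savez("t2.npz",im=im,d=d)
im,d=env.get_image("wrist");cv2.imwrite("pics/w2.png",im)
p=env.read_ee_pos();print(p,inB(p),env.read_time_s())
E
```

```text
f0 [ 0.59880278 -1.00510735  0.82638834]
0.074 0.0742 -1.56
0.0725 0.0724 -1.23
0.071 0.0709 -0.43
0.0695 0.0694 -0.47
0.068 0.0679 0.18
0.0665 0.0664 0.03
0.065 0.0648 -1.95
0.0635 0.0633 0.41
0.062 0.0619 -0.64
0.0605 0.0604 -0.18
0.059 0.0589 -0.42
0.0575 0.0573 -1.19
0.056 0.0561 2.83
0.0545 0.056 24.81
[0.60205447 0.01220195 0.05597639] [-10.51932485  -0.19580588  25.86023893] 10.05
[0.60119345 0.0122185  0.1185157 ] (np.float64(0.06547447040211421), np.float64(0.0005572002133215085)) 10.7333
```

View pics/w2.png

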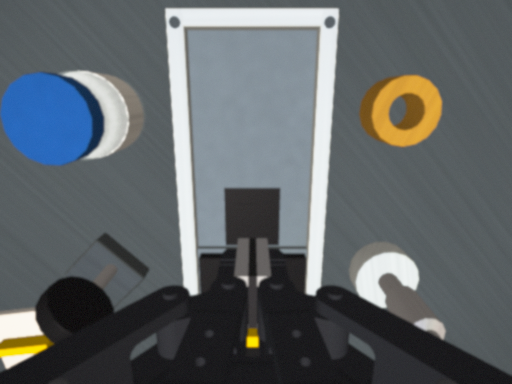

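```bash
python3 - <<'E'
from h import *
env.move_straight(B(.066,0,.2),feed=.25)
env.goto(B(-.05,-.1,.22),ORI)
im,d=env.get_image("top");cv2.imwrite("pics/t3.png",cv2.resize(im[60:260,140:400],None,fx=3,fy=3))
np.savez("t3.npz",im=im,d=d)
P=pts("top",im,d)
for x in(.04,.05,.06,.063,.07,.08,.1):
    c=env.get_calibration("top");q=c["intrinsics"]@(c["R"]@B(x,0,.056)+c["t"]);u,v=(q[:2]/q[2]).round().astype(int);print(x,u,v,im[v,u],P[v-1:v+2,u-1:u+2,2].mean().round(4))
im,d=env.get_image("wrist");cv2.imwrite("pics/w3.png",im)
print([(q["pixel"],q["conf"]) for q in env.landmark_of("top","tab_top")],env.read_time_s())
E
```

```text
0.04 259 156 [113 108 101] 0.0668
0.05 255 152 [66 66 68] 0.0577
0.06 250 148 [62 63 65] 0.0579
0.063 249 147 [64 64 64] 0.0574
0.07 246 144 [62 64 63] 0.0576
0.08 241 140 [62 61 63] 0.0578
0.1 233 133 [198 189 169] 0.0574
[([248.6, 145.4], 0.63)] 12.0167
```

View pics/t3.png

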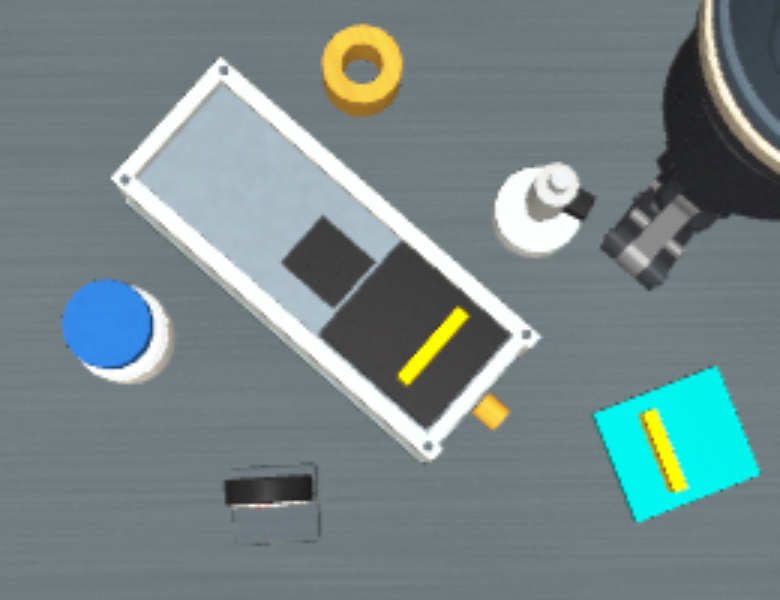

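View pics/w3.png

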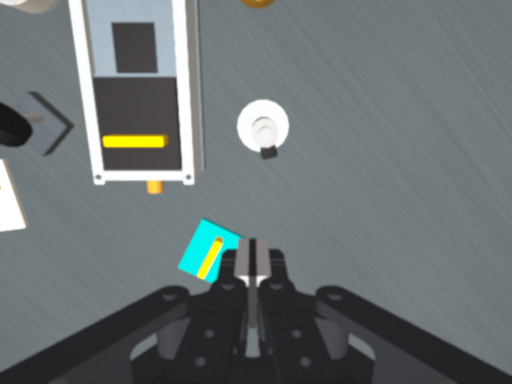

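The top view shows the tab region level with the ledge (both read about 57.5 mm). The press stopped hard at TCP z = 56.0 mm with about 25 N. The cover hasn't moved, with its rib still at (433,345) in the crop. Now I'll push the rib.

```bash
python3 - <<'E'
from h import *
env.goto(B(-.035,0,.16),ORI)
env.move_straight(B(-.035,0,.0735),feed=.12)
f0=env.read_contact_force();print("f0",f0,inB(env.read_ee_pos()))
for x in(-.02,.0,.02,.04,.06,.070,.078):
    env.move_straight(B(x,0,.0735),feed=.06)
    f=env.read_contact_force()-f0;print(x,np.round(f,1),np.round(inB(env.read_ee_pos()),4))
    if np.linalg.norm(f[:2])>20: print("STOP");break
env.hold(.2)
env.move_straight(B(x-.015,0,.0735),feed=.06)
env.move_straight(B(x-.015,0,.2),feed=.2)
env.goto(B(-.05,-.1,.22),ORI)
im,d=env.get_image("top");cv2.imwrite("pics/t4.png",cv2.resize(im[60:260,140:400],None,fx=3,fy=3))
P=pts("top",im,d);hsv=cv2.cvtColor(im,cv2.COLOR_BGR2HSV).astype(int);v,u=np.mgrid[:384,:512]
m=(hsv[...,0]>25)&(hsv[...,0]<33)&(hsv[...,1]>150)&(u>180)&(u<310)&(v>80)&(v<200)
p=P[m];print("rib",m.sum(),inB(np.median(p,0)),np.median(p,0)[2])
for x,y in((.07,-.025),(.07,.025),(.11,-.025),(.11,.025),(.14,-.025),(.14,.025)):
    c=env.get_calibration("top");q=c["intrinsics"]@(c["R"]@B(x,y,.064)+c["t"]);a,b=(q[:2]/q[2]).round().astype(int);print(x,y,im[b,a],P[b-1:b+2,a-1:a+2,2].mean().round(4))
im,d=env.get_image("side");cv2.imwrite("pics/s4.png",im[140:300,130:340].repeat(3,0).repeat(3,1))
print(env.read_time_s())
E
```

```text
f0 [ 0.80060406 -0.57786317  0.09544015] (np.float64(-0.03472392544497902), np.float64(-0.0005873195621815417))
-0.02 [-0.7  0.1  0.6] [-0.0195  0.    ]
0.0 [-0.6  0.5 -0.3] [0.0003 0.0001]
0.02 [-0.7  0.  -0.9] [0.0203 0.0001]
0.04 [-0.9  1.3  0.6] [0.0403 0.0001]
0.06 [-1.1  0.8  0.2] [0.0603 0.0001]
0.07 [-1.1  0.9 -0.6] [0.0704 0.    ]
0.078 [-0.8  0.3  0.5] [0.0784 0.    ]
rib 147 (np.float64(0.09445410525842429), np.float64(-0.0015757656904551358)) 0.08104838569533822
0.07 -0.025 [60 60 62] 0.0653
0.07 0.025 [66 63 67] 0.0644
0.11 -0.025 [60 59 61] 0.0649
0.11 0.025 [64 63 63] 0.0651
0.14 -0.025 [57 57 59] 0.0647
0.14 0.025 [59 57 60] 0.0656
18.5083
```

View pics/t4.png

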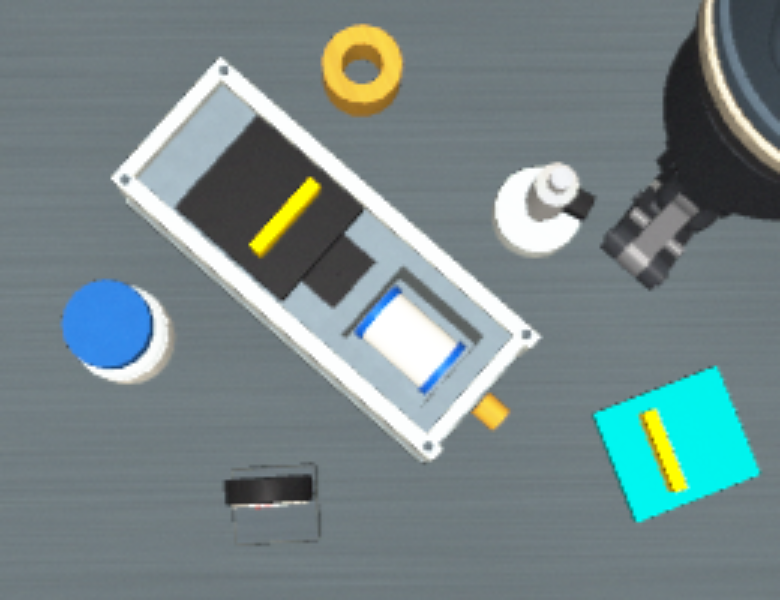

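View pics/s4.png

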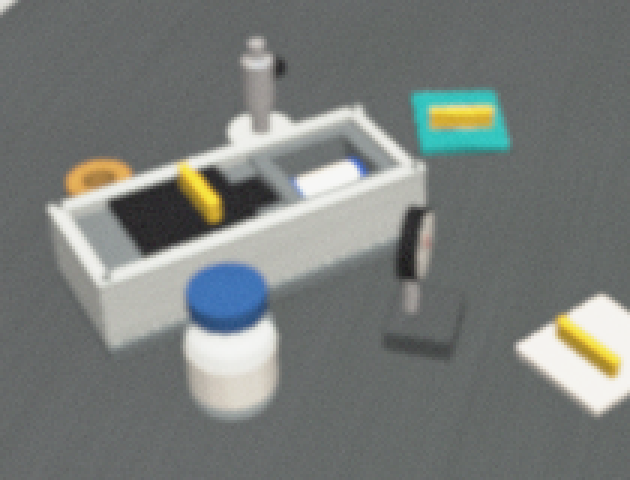

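The cover lies flat on the ledge. Its rib is at box x ≈ 94 mm, so it has slid about 106 mm, and its top reads about 65 mm high all over. The chamber is open, the bystanders haven't moved, and the arm is clear, so I'm handing in.

```bash
python3 -c "
from cell import env
print(env.read_contact_force());env.job_done()"
```

```text
[-0.19424051 -0.26007397 -0.04327567]
the job is handed in; nothing more can be done
```

I pressed the orange tab in with the closed fingertips, then pushed the black cover by its yellow rib onto the ledge, and handed the job in at about 18.5 s of the 35 s. No verdict is reported, so these are my own last checks:

- **Tab:** the press stopped hard at a fingertip height of 56.0 mm with about 25 N. In the depth picture the tab area was level with the ledge. It looked dark rather than orange afterwards, so I relied on the height and the hard stop, not the colour. The roughly 4 N resistance on the way down did not show in the force readings.
- **Cover:** it slid about 106 mm. Its top read 64.4 to 65.6 mm at six points, so it lies flat on the ledge (nominal 64 mm; the camera reads about 1 mm high).
- **Chamber:** the top and side pictures show it fully open.
- **Bystanders:** the jar, injector, collar and gauge appear in the same places in the top picture as before. I compared them by eye and did not re-measure them.
- **Arm:** it was clear of everything, with a contact force near zero at hand-in.

One early measurement disagreed: the network's rib point was about 5 mm off sideways and 4 mm off along the box. I used the box's corner screws instead, which agreed with the tab, the ledge and the rib's colour to about 3 mm.

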